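# Stack a brake disc and a separator plate on a splined hub, tabs opposite

## Task

Rebuild the brake pack on the splined hub. First take the lined disc by its collar, turn it so that its tab points to the fork of two pins, and lower it in the gripper over the splines, without dropping it, until it sits fully home on the shoulder. Then draw the toothed separator plate out of the slatted rack by its tab, leave it lying flat on the bench clear of the rack and let go, take it again by its collar, and lower it in the same way over the splines until it sits fully home and flat on the disc, its tab pointing the opposite way from the disc's; let go, and leave the other things on the bench where they are.

Things in the scene. Friction and masses are not known exactly. Their poses are not given: they have to be found in the camera images.
- fixture: Stand bolted to the bench: grey base 180 x 110 x 15 mm, round dark shoulder (76 mm across, 15 to 27 mm above the bench), steel splined hub on it. Origin on the hub's axis at bench level, z up, x towards the fork. A plate fits the hub in any of four quarter turns, with about 1.8 mm play beside each spline; only one turn is right.
- hub_top (a point): Tip of the hub on its axis, 87 mm above the bench. Four splines form a cross along the stand's x and y, each 10 mm wide, the cross 43 mm tip to tip; full width up to 80 mm above the bench, then roof-shaped tops up to 85 mm. Round core 28 mm across.
- fork (a point): Middle of the fork at the stand's +x end: two upright pins 12 mm thick, 54 mm apart centre to centre, 74 mm from the hub's axis, tops (height of this point) 45 mm above the bench. The disc's tab ends up between them.
- seat (a point): Middle of the shoulder's top face, on the hub's axis, 27 mm above the bench; axes as the stand's. The disc's underside comes to rest here; the separator's 22 mm above it, on the disc's collar.
- disc: Lined brake disc: steel, smooth round rim 116 mm across, 8 mm thick, twelve thin dark lining pads on top (38 mm or more from the centre); about 0.42 kg, balanced within 4 mm of its centre. Lies flat on the open bench, tab pointing within 1.4 rad of +x. Origin at the underside centre, z up, x towards its tab.
- disc_collar (a point): Middle of the collar's top, 22 mm above the underside. Eight-sided, 60 mm across flats (facing 0, 45, 90.. deg from x; not those along x: the lug is in the way). Its bore, open right through, has four teeth at 45, 135.. deg from x, 16.5 mm wide, tips 18 mm from the axis: a cross-shaped opening along x and y for the splines.
- disc_tab (a point): On the disc's tab, 70 mm along x from the centre, 22 mm above the underside. The tab is 24 mm wide, sticks out of the rim and is bent straight up: an upright lug 8 mm thick, 66 to 74 mm from the centre, top 30 mm above the underside.
- separator: Separator plate: bare steel, rim cut into eleven square teeth, 112 mm over them, 6 mm thick; about 0.32 kg, balanced within 4 mm of its centre. Starts flat on the bench under the rack's roof, its tab sticking out of the open front. Origin at the underside centre, z up, x towards its tab.
- separator_collar (a point): Middle of the collar's top, 22 mm above the underside. Eight-sided, 60 mm across flats (facing 0, 45, 90.. deg from x; not those along x: the lug is in the way). Its bore, open right through, has four teeth at 45, 135.. deg from x, 16.5 mm wide, tips 18 mm from the axis: a cross-shaped opening along x and y for the splines.
- separator_tab (a point): On the separator's tab, 66 mm along x from the centre, 22 mm above the underside. The tab is 24 mm wide and bent straight up: an upright lug 8 mm thick, 62 to 70 mm from the centre, top 30 mm above the underside, free on both sides; pinch it across its 24 mm width.
- rack: Low rack fixed to the bench over the separator: two cheeks 110 x 10 x 40 mm, 150 mm apart inside; roof of five slats 34 to 40 mm above the bench; no floor. Origin at bench level, mid-width, 45 mm behind the open front; x points to the back, so the plate comes out along -x, about towards the robot. Drawn 110 mm or more, it is clear.
- wheel: To be left alone: spare grey grinding wheel lying flat, 110 mm across, 22 mm thick with a hole; origin at its underside centre.
- pot: To be left alone: open dark steel pot, 100 mm across and 100 mm high; origin at its underside centre.
- wrench: To be left alone: open-ended steel wrench lying flat; origin under its middle.
- hammer: To be left alone: hammer lying flat; origin under its middle.
- block: To be left alone: wood offcut 50 x 90 x 30 mm; origin at its underside centre.
- bar: To be left alone: upright steel bar offcut, 40 mm across and 60 mm high; origin at its underside centre.
- jar: To be left alone: closed amber jar, 70 mm across and 90 mm high; origin at its underside centre.
- driver: To be left alone: screwdriver lying flat; origin under its middle.

How it is judged:
On the way, in this order (a step that is already met when the one before it is completed fails the run):
1. the lined disc, held in the gripper, is lowered over the splines to within 12 mm of the shoulder, tab towards the fork (horizontal distance between disc and seat below 0.004 m and z of disc in the frame of seat between -0.004 and 0.012 m and angle between disc's own z axis and vertical below 0.06 rad and x of disc_tab in the frame of seat above 0.06 m and contact force between the fingers and disc above 1 N), for 0.1 s.
2. the disc sits home and the separator lies flat on the bench in front of the rack, let go (horizontal distance between disc and seat below 0.004 m and z of disc in the frame of seat between -0.004 and 0.004 m and angle between disc's own z axis and vertical below 0.06 rad and x of disc_tab in the frame of seat above 0.06 m and x of separator in the frame of rack below -0.085 m and height (world z) of separator below 0.004 m and angle between separator's own z axis and vertical below 0.05 rad and contact force between the fingers and separator below 0.1 N and linear speed of separator below 0.02 m/s), for 0.2 s.
3. the separator, held in the gripper, is lowered over the splines to within 12 mm of the disc's collar, tab away from the fork (horizontal distance between separator and seat below 0.004 m and z of separator in the frame of seat between 0.018 and 0.034 m and angle between separator's own z axis and vertical below 0.06 rad and x of separator_tab in the frame of seat below -0.056 m and contact force between the fingers and separator above 1 N), for 0.1 s.
At the end, for the whole second after the job is handed in: Disc flat on the shoulder, tab to the fork; separator flat on the disc's collar, tab away from the fork; each within 4 mm of the hub axis and of its resting height, tilt under 0.06 rad, both at rest (horizontal distance between each of disc, separator and seat below 0.004 m and z of disc in the frame of seat between -0.004 and 0.004 m and angle between each of disc, separator's own z axis and vertical below 0.06 rad and x of disc_tab in the frame of seat above 0.06 m and z of separator in the frame of seat between 0.018 and 0.026 m and x of separator_tab in the frame of seat below -0.056 m and linear speed of each of disc, separator below 0.02 m/s); the robot touches nothing.
It fails at once if another thing on the bench is moved by more than 30 mm (distance of any of wheel, pot, wrench, hammer, block, bar, jar, driver from where it was at the start of the episode above 0.03 m).
It also fails if it takes over 66 s, if anything falls off the work surface, if the arm or the gripper's body presses on something with over 40 N, if the wrist force passes 120 N, or if a joint passes its speed limit or range.

## Robot

A 6-joint arm with a two-finger parallel gripper is mounted at the origin on the work surface. World frame = base frame: x ahead of the robot, y to its left, z up, the work surface at z = 0. Lengths are in m, angles in rad, forces in N, time in s.
With the tool pointing down it reaches from about 0.35 to 0.85 m from the base axis. Payload 8.1 kg.
Tool frame: the origin (TCP) lies between the finger pads; the fingertips stand tips_ahead ahead of it and the grasp point (between the pads) lies 8 mm behind it (tips_ahead is the distance from the TCP to the fingertips, in m); z points along the fingers, x is the direction in which the jaws open and shut, and the axes are right-handed (so a half turn about z gives the same grasp; the last joint's range is limited). The gripper opens to 93 mm and grips with 3 to 60 N. Pads are 15 mm wide; open, the fingers measure 128 mm over their backs; the gripper's body (75 mm by 188 mm) begins 65 mm behind the grasp point.
Start: joints at [-1.355, 0.13, 1.488, -0, 1.523, -0.085], TCP at [0.178, -0.573, 0.23] pointing down, gripper open.
Joint ranges: [-2.96, 2.96], [-0.89, 2.26], [0.02, 2.5], [-1.34, 4.48], [0, 2.73], [-2.66, 2.66]. Speed limits (rad/s): [2.39, 2.39, 2.79, 3.14, 3.14, 3.14].

## Interface

Orientations are given as a rotation vector (axis times angle).
In Python, from plant import * gives the robot as it stands.
- The arm moves only by the tool play_rows, never from a script. Its argument "increments" is a list that holds one entry, the list of rows, each a list of 4 numbers: the shift along the tool's x, y, z in cm, then the turn about the tool's z in rad. A call has 1 to 5 rows; each row is the pose to reach, as a shift and turn from the pose measured when the call began, along the tool's axes at that moment; what a row does not reach only later rows make up. A row lasts 1/10 s, in which the tool goes at most 50 mm and 8.59 degrees, less where a joint would pass 70% of its speed; a pose out of reach is approached as far as the arm can. A call with a gripper value outside its range is refused whole. "jaw" is the finger opening in cm, from 0 to 9.3, set as the call begins (left out, the last holds). The fingers move at their own pace and stop on an object; "squeeze" is the grip in N (left out, the last holds). Time passes only in rows, so rows that repeat a pose let the fingers close. It gives the time, the measured TCP pose, the force and the opening at its end, in the units of the state.
- read_state(): the state, without advancing time (a new reading comes with each control period).
- read_camera(name): name is "side" or "top" or "wrist"; returns (picture, depth): 420x560x3 uint8, blue, green, red; 420x560 float32, m along the optical axis (not along the pixel's ray), 0 where there is no reading.
- camera_params(name): a dict with "K" (3x3 intrinsics, pixels), "eye" and "orientation" of the camera in the world. Camera axes: x right, y up, looking along -z (the intrinsics and any distortion apply to the point x, -y, -z); pixel columns grow to the right and rows downward; lengths in m; the calibration is good to about 2 mm. A picture is of the moment at which its call begins: read the wrist's pose just before it. camera_params takes no time and is no camera call; for the wrist camera it gives the pose at the moment of the call.
- close_job(): hands the job in, once; it reports no verdict.
The state is a dict: "t": time; "q": joint angles; "dq": joint speeds; "joint_torque": joint torques, N m; "tool_pos": TCP position; "orientation": TCP orientation; "force": force on the tool from outside, world axes, zero at the start; "wrist_torque": the same for the moment, N m; "opening": finger opening in m.
Only numpy, scipy, OpenCV 4.12 (cv2) and the standard library are available. Lean on these libraries where they do the work, as an engineer would, in place of code of your own. Each camera call takes 0.05 s, during which the arm holds its last target.

## Working session

There is one attempt and no reset: what is moved stays moved. The work goes in short steps, Python scripts to look and compute and a tool call to move; the robot and the scene stay as the last step left them, time stands still between calls to the robot, and variables do not carry over. Pictures are saved under pics/ and viewed, and the job is handed in when it is done.

Besides the shell and the picture viewer there is one more tool, called after "Call:" in YAML: its name, and indented under it one key for each argument. play_rows: Moves the arm, as the interface text tells. Its arguments: {"type":"object","properties":{"increments":{"type":"array"},"jaw":{"type":"number"},"squeeze":{"type":"number"}},"required":["increments"]}

```bash
ls; mkdir -p pics
cat > h.py <<'E'
from plant import *
import numpy as np, cv2
from scipy.spatial.transform import Rotation as R
def rot(o):
    o=np.array(o,float)
    if o.shape==(3,3): return o
    if o.shape==(4,): return R.from_quat(o).as_matrix()
    return R.from_rotvec(o).as_matrix()
def world(cam,d,u,v,z=None):
    """pixel -> world: by depth d or plane height z"""
    K=np.array(cam['K']); r=np.array([(u-K[0,2])/K[0,0],-(v-K[1,2])/K[1,1],-1.0])
    M=rot(cam['orientation']); e=np.array(cam['eye'])
    w=M@r
    if z is not None: return e+w*(z-e[2])/w[2]
    return e+w*d
def cloud(cam,dep):
    K=np.array(cam['K']); h,w=dep.shape
    u,v=np.meshgrid(np.arange(w),np.arange(h))
    r=np.stack([(u-K[0,2])/K[0,0],-(v-K[1,2])/K[1,1],-np.ones_like(u,float)],-1)*dep[...,None]
    return r@rot(cam['orientation']).T+np.array(cam['eye'])
def proj(cam,p):
    K=np.array(cam['K']); c=rot(cam['orientation']).T@(np.array(p)-np.array(cam['eye']))
    return K[0,2]+K[0,0]*c[0]/-c[2], K[1,2]-K[1,1]*c[1]/-c[2]
E
python3 - <<'E'
from h import *
s=read_state();print(s)
for n in("top","side"):
    c=camera_params(n);print(n,c)
    p,d=read_camera(n);cv2.imwrite(f'pics/{n}0.png',p);np.savez(f'{n}0.npz',p=p,d=d)
E
```

```text
pics
{'t': 0.0, 'q': array([-1.35538721e+00,  1.31155328e-01,  1.48927622e+00,  5.63201792e-06,
        1.52300548e+00, -8.54332202e-02]), 'dq': array([-0.00039621, -0.0006779 , -0.00095811,  0.00180244,  0.00167065,
       -0.00083242]), 'joint_torque': array([ 6.54883934e-04, -5.59836459e+01, -4.91756988e+01,  7.66761904e-02,
        3.57340090e-02, -2.23631496e-04]), 'tool_pos': array([ 0.1776807 , -0.57250957,  0.22859261]), 'orientation': array([-2.52826637e+00,  1.86273962e+00,  2.17062235e-03]), 'force': array([-0.31029723, -0.18874237,  0.26514661]), 'wrist_torque': array([ 0.01176689,  0.006237  , -0.01528104]), 'opening': 0.0929065558209921}
top {'K': array([[446.80987657,   0.        , 270.83018016],
       [  0.        , 446.80987657, 204.90897297],
       [  0.        ,   0.        ,   1.        ]]), 'eye': array([ 0.40733824, -0.02147036,  1.23087899]), 'orientation': array([ 0.10483737, -0.10954356, -1.56300589])}
side {'K': array([[463.13765093,   0.        , 277.33910095],
       [  0.        , 463.13765093, 209.03202259],
       [  0.        ,   0.        ,   1.        ]]), 'eye': array([0.39927412, 1.11447651, 1.19137953]), 'orientation': array([ 0.09240142, -1.16259175, -2.76344925])}
```

View pics/top0.png

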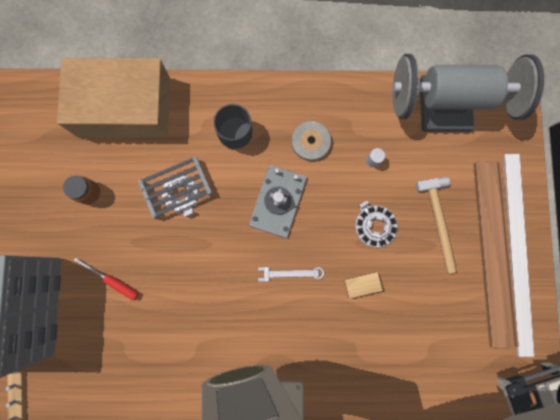

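View pics/side0.png

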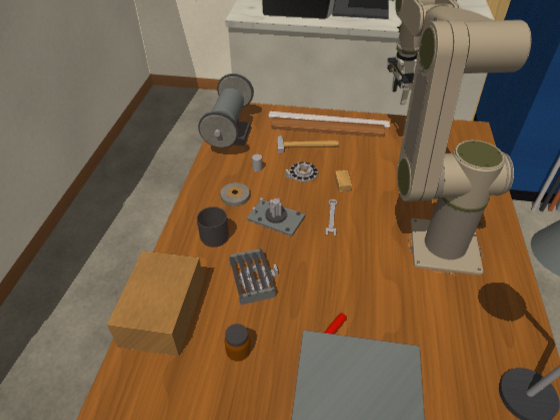

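The top view shows the stand at about (278,200), disc at (376,227) with its tab at upper left (364,206), rack at (176,190) with the separator tab at (188,212). Next I'll enlarge these.

Run:
```python
from h import *
p=np.load('top0.npz')['p']
a=p[160:245,240:325];b=p[190:265,340:415];c=p[150:225,135:220]
f=lambda x:cv2.resize(x,(390,390),interpolation=cv2.INTER_CUBIC)
cv2.imwrite('pics/cr1.png',np.hstack([f(a),f(b)]))
cv2.imwrite('pics/cr2.png',cv2.resize(c,None,fx=8,fy=8,interpolation=cv2.INTER_CUBIC))
c=camera_params('top')
for n,u,v,z in [('hub',280,197,.087),('disc',376,226,.02),('tab',364,206,.03),('septab',188,212,.03)]: print(n,world(c,0,u,v,z))
```

```text
hub [ 0.58538227 -0.04817229  0.087     ]
disc [ 0.51741043 -0.31104624  0.02      ]
tab [ 0.57077626 -0.27754079  0.03      ]
septab [0.55184138 0.19931884 0.03      ]
```

View pics/cr1.png

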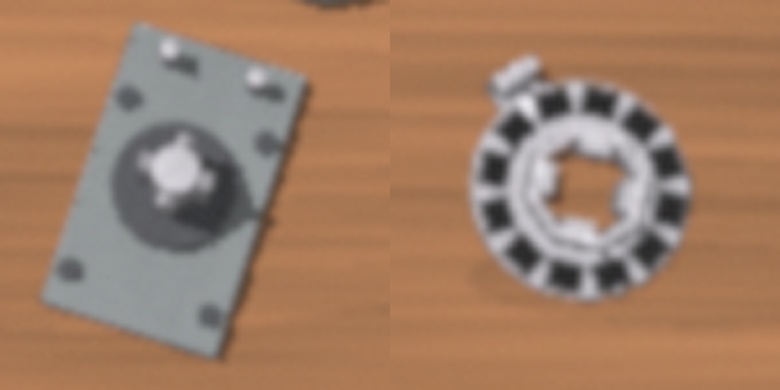

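View pics/cr2.png

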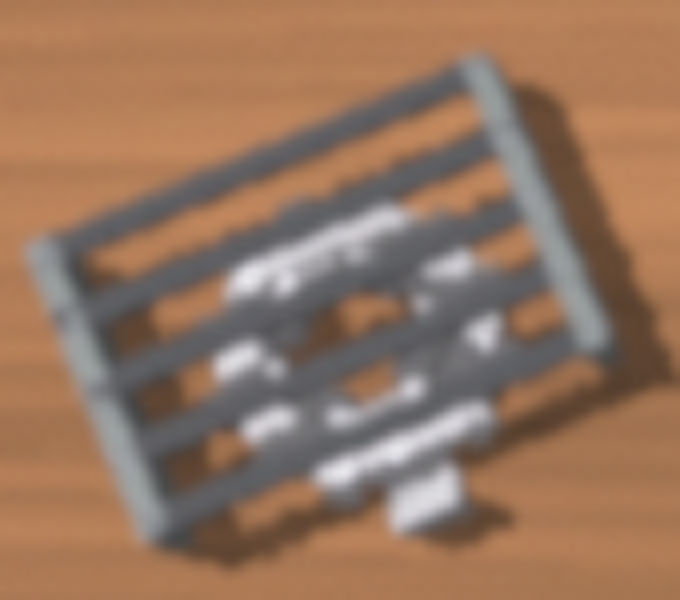

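Run:
```python
from h import *
c=camera_params('top')
def cr(pts,x0,y0,s,z): 
    return [world(c,0,x0+(a+.5)/s-.5,y0+(b+.5)/s-.5,z) for a,b in pts]
s=390/85
pc=np.array(cr([(137,22),(306,78),(220,358),(42,300)],240,160,s,.015)); print('base corners',pc.round(4),pc.mean(0).round(4))
for i in range(4): 
    e=pc[(i+1)%4]-pc[i]; print(np.linalg.norm(e).round(4),np.degrees(np.arctan2(e[1],e[0])).round(1))
pn=np.array(cr([(170,50),(258,78)],240,160,s,.045));print('pins',pn.round(4),pn.mean(0).round(4),np.linalg.norm(pn[0]-pn[1]))
sh=np.array(cr([(182,187)],240,160,s,.027));print('shoulder',sh)
print('hub',cr([(177,168)],240,160,s,.087))
s=5.2
print('disc rim',cr([(190,190)],340,190,s,.008),'lug',cr([(124,78)],340,190,s,.030))
s=8
print('sep lug',cr([(427,500)],135,150,s,.030))
rk=np.array(cr([(480,62),(600,340),(160,530),(40,245)],135,150,s,.04))
print('rack',rk.round(4))
for i in range(4): 
    e=rk[(i+1)%4]-rk[i]; print(np.linalg.norm(e).round(4),np.degrees(np.arctan2(e[1],e[0])).round(1))
d=np.load('top0.npz')['d'];P=cloud(c,d)
m=(np.abs(P[...,0]-.517)<.09)&(np.abs(P[...,1]+.31)<.09)&(P[...,2]>.004)
q=P[m];print(len(q),q[:,:2].min(0),q[:,:2].max(0),q[:,2].max())
(x,y),r=cv2.minEnclosingCircle(q[q[:,2]<.013][:,:2].astype(np.float32));print(x,y,r)
k=(q[:,2]>.016)&(q[:,2]<.03);dd=np.hypot(q[:,0]-.517,q[:,1]+.311)
print('collar',q[k&(dd<.045)].mean(0),'lug',q[(q[:,2]>.015)&(dd>.055)].mean(0))
m=(np.abs(P[...,0]-.585)<.05)&(np.abs(P[...,1]+.05)<.05)
q=P[m];print('hub pts',q[q[:,2]>.075].mean(0),q[:,2].max(),'bench z',np.median(P[240:280,200:250,2]))
w=read_camera
cw=camera_params('wrist');print(cw, 'tool',rot(read_state()['orientation']))
```

```text
base corners [[ 0.6882 -0.0204  0.015 ]
 [ 0.6542 -0.1226  0.015 ]
 [ 0.4849 -0.0706  0.015 ]
 [ 0.5188  0.0353  0.015 ]] [ 0.5865 -0.0446  0.015 ]
0.1078 -108.4
0.1771 162.9
0.1112 72.2
0.1783 -18.2
pins [[ 0.6645 -0.04    0.045 ]
 [ 0.6479 -0.0919  0.045 ]] [ 0.6562 -0.0659  0.045 ] 0.05446973798292662
shoulder [[ 0.58543541 -0.04761943  0.027     ]]
hub [array([ 0.58739048, -0.04346692,  0.087     ])]
disc rim [array([ 0.51813229, -0.31427597,  0.008     ])] lug [array([ 0.57461482, -0.27611594,  0.03      ])]
sep lug [array([0.55167021, 0.19948268, 0.03      ])]
rack [[0.701  0.1841 0.04  ]
 [0.6052 0.1409 0.04  ]
 [0.5399 0.2867 0.04  ]
 [0.6367 0.3312 0.04  ]]
0.1051 -155.8
0.1597 114.1
0.1066 24.7
0.1605 -66.4
1264 [ 0.43372272 -0.39995214] [ 0.60540396 -0.22017272] 0.03559723649351265
0.5208558440208435 -0.31936490535736084 0.11690191179513931
collar [ 0.51984545 -0.31416736  0.02096904] lug [ 0.5773086  -0.27765677  0.02765351]
hub pts [ 0.58709197 -0.04178192  0.08457935] 0.0914372434239814 bench z -0.0006493539131244841
{'K': array([[298.56932625,   0.        , 277.51615721],
       [  0.        , 298.56932625, 211.24323697],
       [  0.        ,   0.        ,   1.        ]]), 'eye': array([ 0.25688791, -0.54869276,  0.38355729]), 'orientation': array([-0.25817648,  0.19346693, -1.25986752])} tool [[ 2.96315401e-01 -9.55090077e-01 -3.57812327e-04]
 [-9.55088776e-01 -2.96315590e-01  1.58146709e-03]
 [-1.61646890e-03 -1.26870518e-04 -9.99998685e-01]]
```

```bash
cat >> h.py <<'E'
def go(p,phi=None,s=None):
    """print tool-frame shift (cm) and turn to bring TCP to p, tool x yaw to phi (deg, mod 180)"""
    s=s or read_state(); M=rot(s['orientation']); d=M.T@(np.array(p)-s['tool_pos'])*100
    a=0
    cur=np.degrees(np.arctan2(M[1,0],M[0,0]))
    if phi is not None:
        a=-((phi-cur+90)%180-90)
    print('t',round(s['t'],2),'pos',s['tool_pos'].round(4),'yaw',cur.round(2),'tilt',np.degrees(np.arccos(-M[2,2])).round(2),'q6',s['q'][5].round(2),'open',round(s['opening'],4),'F',s['force'].round(1))
    print('  shift cm',d.round(2),'turn rad',round(np.radians(a),3))
E
python3 - <<'E'
from h import *
import plant
print([n for n in dir(plant) if not n.startswith('__')])
try: print(tips_ahead)
except Exception as e: print(e)
go((.45,-.36,.23),-11)
c=camera_params('wrist');s=read_state();M=rot(s['orientation'])
print('cam in tool',M.T@(c['eye']-s['tool_pos']),'\n',M.T@rot(c['orientation']))
p,d=read_camera('wrist');cv2.imwrite('pics/w0.png',p)
E
```

```text
['IKError', 'camera_params', 'close_job', 'read_camera', 'read_state', 'tips_ahead']
0.011
t 0.1 pos [ 0.1777 -0.5726  0.2287] yaw -72.76 tilt 0.09 q6 -0.09 open 0.093 F [ 0.1 -0.1  0.2]
  shift cm [-12.24 -32.31  -0.11] turn rad -1.078
cam in tool [ 0.00039716 -0.08273462 -0.1548387 ] 
 [[ 9.99999596e-01  1.98084194e-04  8.77216749e-04]
 [ 4.49733435e-04 -9.54856868e-01 -2.97065919e-01]
 [ 7.78772374e-04  2.97066193e-01 -9.54856570e-01]]
```

View pics/w0.png

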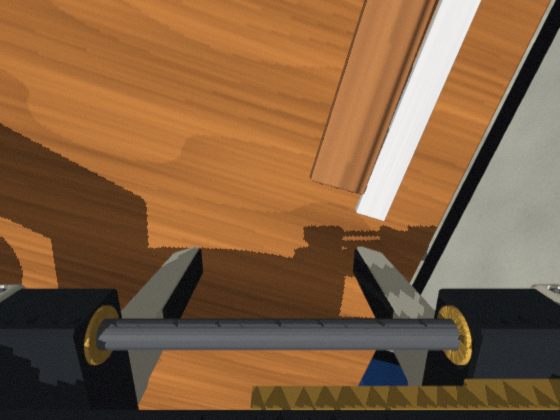

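Run:
```python
from h import *
go((.518,-.314,.19),-11)
```

```text
t 0.15 pos [ 0.1777 -0.5727  0.2288] yaw -72.77 tilt 0.08 q6 -0.09 open 0.093 F [-0.1 -0.7  0.3]
  shift cm [-14.62 -40.16   3.91] turn rad -1.078
```

Call:
play_rows:
  increments:
    - [[-1.6,-4.4,0,-0.12],[-3.2,-8.8,0,-0.24],[-4.8,-13.2,0,-0.36],[-6.4,-17.6,0.4,-0.48],[-8,-22,1,-0.6]]
  jaw: 8

```text
t: 0.65
tool_pos: [0.3654, -0.4298, 0.2191]
orientation: [-2.969, 1.026, 0.0]
force: [0.4, -0.8, -0.2]
opening: 0.0798
```

Run:
```python
from h import *
go((.518,-.314,.19),-11)
```

```text
t 0.65 pos [ 0.3654 -0.4298  0.2191] yaw -38.12 tilt 0.05 q6 -0.29 open 0.0798 F [ 0.4 -0.8 -0.2]
  shift cm [  4.86 -18.53   2.92] turn rad -0.473
```

Call:
play_rows:
  increments:
    - [[1.2,-4.6,0.7,-0.12],[2.4,-9.2,1.4,-0.24],[3.6,-13.9,2.1,-0.36],[4.86,-18.5,2.9,-0.473],[4.86,-18.5,2.9,-0.473]]

```text
t: 1.15
tool_pos: [0.5209, -0.3094, 0.1882]
orientation: [-3.125, 0.287, 0.002]
force: [-0.6, -0.5, -0.1]
opening: 0.0802
```

Run:
```python
from h import *
go((.518,-.314,.19),-11)
c=camera_params('wrist');p,d=read_camera('wrist');cv2.imwrite('pics/w1.png',p);np.savez('w1.npz',p=p,d=d,**c)
```

```text
t 1.15 pos [ 0.5209 -0.3094  0.1882] yaw -10.49 tilt 0.23 q6 -0.44 open 0.0802 F [-0.6 -0.5 -0.1]
  shift cm [-0.21  0.5  -0.18] turn rad 0.009
```

View pics/w1.png

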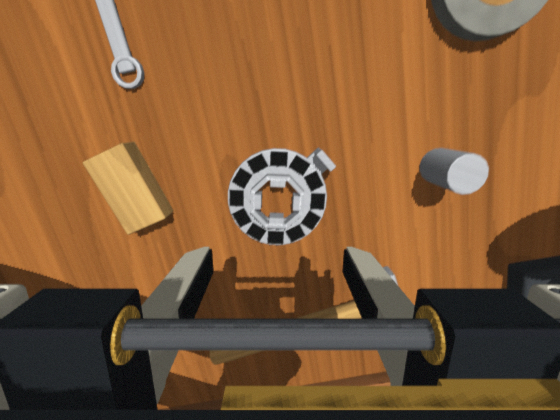

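Disc centre at about (278,196) with its lug at upper right (321,161). I'll measure it more closely.

```bash
cat > meas.py <<'E'
from h import *
def meas(npz,x0,y0,rim_z,rlug,rim_r):
    f=np.load(npz); c={k:f[k] for k in('K','eye','orientation')}; P=cloud(c,f['d']); ok=f['d']>0
    dd=np.hypot(P[...,0]-x0,P[...,1]-y0)
    bench=np.median(P[...,2][ok&(dd>.09)&(dd<.12)])
    Z=P[...,2]-bench
    body=ok&(dd<.08)&(Z>.004)&(Z<.05)
    rim=body&(Z<rim_z+.006)&(dd<.062)
    q=(P[rim][:,:2]*1000).astype(np.float32)
    (x,y),r=cv2.minEnclosingCircle(q)
    col=body&(Z>.016)&(dd<.04); pc=P[col]
    (cx,cy),cr=cv2.minEnclosingCircle((pc[:,:2]*1000).astype(np.float32))
    lg=body&(Z>.026)&(dd>.055); pl=P[lg]
    l=pl[:,:2].mean(0)
    print('bench',bench.round(4),'rim c',round(x,1),round(y,1),'r',round(r,1),'collar c',round(cx,1),round(cy,1),round(cr,1),'ztop',np.median(pc[:,2]).round(4),'lug',l.round(4),len(pl))
    print('yaw(rim c) %.2f yaw(collar c) %.2f'%(np.degrees(np.arctan2(l[1]-y/1000,l[0]-x/1000)),np.degrees(np.arctan2(l[1]-cy/1000,l[0]-cx/1000))), 'dist',np.hypot(l[0]-cx/1000,l[1]-cy/1000).round(4))
E
python3 - <<'E'
from meas import *
meas('w1.npz',.519,-.314,.008,.07,.058)
p=np.load('w1.npz')['p'];cv2.imwrite('pics/w1c.png',cv2.resize(p[130:260,210:350],None,fx=5,fy=4.6,interpolation=cv2.INTER_CUBIC))
E
```

```text
bench -0.0002 rim c 521.0 -313.5 r 60.0 collar c 519.1 -314.5 32.2 ztop 0.0217 lug [ 0.5778 -0.2771] 178
yaw(rim c) 32.66 yaw(collar c) 32.51 dist 0.0696
```

View pics/w1c.png

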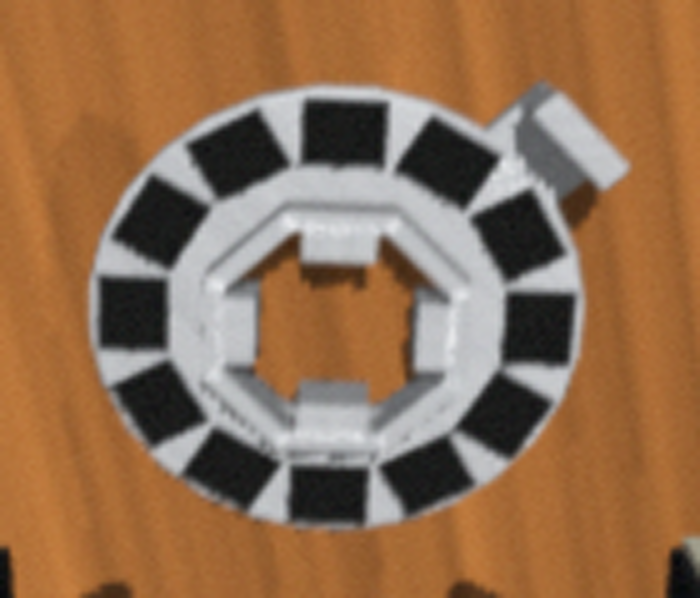

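Run:
```python
from h import *
go((.519,-.3145,.06),-12.3)
```

```text
t 1.2 pos [ 0.5192 -0.3116  0.1888] yaw -10.74 tilt 0.16 q6 -0.44 open 0.0801 F [ 0.  -1.1  0.2]
  shift cm [ 0.06  0.32 12.88] turn rad 0.027
```

Call:
play_rows:
  increments:
    - [[0.06,0.32,4.5,0.027],[0.06,0.32,9,0.027],[0.06,0.3,12.9,0.027],[0.06,0.3,12.9,0.027],[0.06,0.3,12.9,0.027]]

```text
t: 1.7
tool_pos: [0.518, -0.3149, 0.06]
orientation: [-3.12, 0.339, 0.005]
force: [0.9, -0.1, 0.6]
opening: 0.0795
```

Run:
```python
from h import *
go((.519,-.3145,.0225),-12.3)
```

```text
t 1.7 pos [ 0.518  -0.3149  0.06  ] yaw -12.38 tilt 0.25 q6 -0.42 open 0.0795 F [ 0.9 -0.1  0.6]
  shift cm [ 0.1  -0.05  3.75] turn rad -0.001
```

Call:
play_rows:
  increments:
    - [[0.1,-0.05,2,0],[0.1,-0.05,3.2,0],[0.1,-0.05,3.75,0],[0.1,-0.05,3.75,0],[0.1,-0.05,3.75,0]]

```text
t: 2.2
tool_pos: [0.5195, -0.3149, 0.0236]
orientation: [-3.121, 0.339, 0.004]
force: [-0.1, -0.1, 0.7]
opening: 0.0803
```

Run:
```python
from h import *
go((.519,-.3145,.0225),-12.3)
p,d=read_camera('wrist');cv2.imwrite('pics/w2.png',p)
```

```text
t 2.2 pos [ 0.5195 -0.3149  0.0236] yaw -12.39 tilt 0.18 q6 -0.41 open 0.0803 F [-0.1 -0.1  0.7]
  shift cm [-0.05 -0.03  0.11] turn rad -0.002
```

View pics/w2.png

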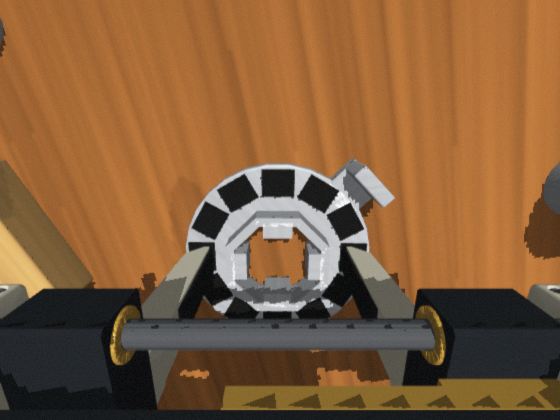

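Fingers straddle the collar; the lug (365,185) is clear. Closing.

Call:
play_rows:
  increments:
    - [[0,0,0.08,0],[0,0,0.08,0],[0,0,0.08,0],[0,0,0.08,0],[0,0,0.08,0]]
  jaw: 5
  squeeze: 50

```text
t: 2.75
tool_pos: [0.5197, -0.315, 0.0232]
orientation: [-3.121, 0.339, 0.003]
force: [-0.6, 0.6, 3.7]
opening: 0.0594
```

Run:
```python
from h import *
go((.519,-.3145,.2),-12.3)
p,d=read_camera('wrist');cv2.imwrite('pics/w3.png',p[140:330,150:410])
```

```text
t 2.75 pos [ 0.5197 -0.315   0.0232] yaw -12.39 tilt 0.15 q6 -0.41 open 0.0594 F [-0.6  0.6  3.7]
  shift cm [ -0.12  -0.07 -17.68] turn rad -0.002
```

View pics/w3.png

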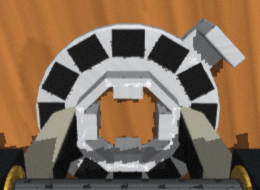

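Call:
play_rows:
  increments:
    - [[0,0,-1,0],[0,0,-3,0],[0,0,-6,0],[0,0,-10,0],[0,0,-14,0]]

```text
t: 3.3
tool_pos: [0.519, -0.3146, 0.1637]
orientation: [-3.12, 0.339, 0.006]
force: [0.9, 0.7, -3.6]
opening: 0.0591
```

Run:
```python
from h import *
go((.497,-.09,.18),-62.6)
p,d=read_camera('wrist');cv2.imwrite('pics/w4.png',p[140:330,150:410])
```

```text
t 3.3 pos [ 0.519  -0.3146  0.1637] yaw -12.38 tilt 0.3 q6 -0.41 open 0.0591 F [ 0.9  0.7 -3.6]
  shift cm [ -6.97 -21.47  -1.54] turn rad 0.876
```

View pics/w4.png

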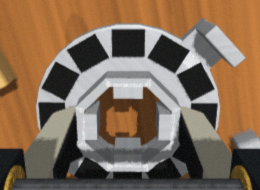

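Disc is held level. Moving towards the stand with the turn.

Call:
play_rows:
  increments:
    - [[-1,-3,-0.3,0.1],[-2,-6.3,-0.6,0.2],[-3.2,-9.8,-0.9,0.32],[-4.4,-13.3,-1.2,0.44],[-5.6,-16.8,-1.5,0.56]]

```text
t: 3.85
tool_pos: [0.5028, -0.1394, 0.1868]
orientation: [2.904, -1.196, 0.009]
force: [0.9, 1.0, -3.5]
opening: 0.0594
```

Run:
```python
from h import *
go((.497,-.09,.18),-62.6)
```

```text
t 3.85 pos [ 0.5028 -0.1394  0.1868] yaw -44.77 tilt 0.32 q6 0.41 open 0.0594 F [ 0.9  1.  -3.5]
  shift cm [-3.89 -3.09  0.66] turn rad 0.311
```

Call:
play_rows:
  increments:
    - [[-1.3,-1.1,0.2,0.11],[-2.6,-2.1,0.4,0.22],[-3.9,-3.1,0.66,0.311],[-3.9,-3.1,0.66,0.311],[-3.9,-3.1,0.66,0.311]]

```text
t: 4.35
tool_pos: [0.4968, -0.0898, 0.1797]
orientation: [2.687, -1.628, 0.008]
force: [0.0, 0.7, -2.9]
opening: 0.0593
```

Run:
```python
from h import *
go((.497,-.09,.18),-62.6)
c=camera_params('wrist');p,d=read_camera('wrist');cv2.imwrite('pics/w5.png',p);np.savez('w5.npz',p=p,d=d,**c)
```

```text
t 4.35 pos [ 0.4968 -0.0898  0.1797] yaw -62.41 tilt 0.3 q6 0.81 open 0.0593 F [ 0.   0.7 -2.9]
  shift cm [ 0.03 -0.01 -0.03] turn rad 0.003
```

View pics/w5.png

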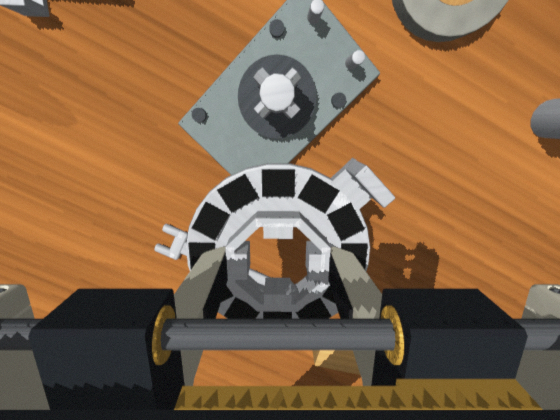

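Hub at (277,92), pins at (316,5) and (358,57); disc held with its lug at upper right, aligned with the fork direction.

Run:
```python
from h import *
f=np.load('w5.npz');c={k:f[k] for k in('K','eye','orientation')};P=cloud(c,f['d']);Z=P[...,2]
near=lambda x,y,r:np.hypot(P[...,0]-x,P[...,1]-y)<r
print('bench',np.median(Z[100:170,20:100]))
m=near(.586,-.045,.03)&(Z>.0845)&(Z<.092);q=P[m];print('core top',q.mean(0),len(q),q[:,2].max(), cv2.minEnclosingCircle((q[:,:2]*1000).astype(np.float32)))
m=near(.586,-.045,.036)&(Z>.07);q=P[m];print('cross', cv2.minEnclosingCircle((q[:,:2]*1000).astype(np.float32)))
m=near(.586,-.045,.05)&(Z>.023)&(Z<.032);q=P[m];print('shoulder', cv2.minEnclosingCircle((q[:,:2]*1000).astype(np.float32)))
for x,y in((.6645,-.04),(.648,-.092)):
    m=near(x,y,.018)&(Z>.041)&(Z<.05);q=P[m];print('pin',len(q),q.mean(0) if len(q) else'')
m=near(.586,-.045,.13)&(Z>.01)&(Z<.019);q=(P[m][:,:2]*1000).astype(np.float32)
print('base',cv2.minAreaRect(q))
cv2.imwrite('pics/w5c.png',cv2.resize(f['p'][0:190,170:390],None,fx=3.6,fy=3.15,interpolation=cv2.INTER_CUBIC))
# held disc
s=read_state();M=rot(s['orientation']);T=(P-s['tool_pos'])@M
for nm,lo,hi in(('collar',-.002,.006),):
    m=(f['d']>0)&(np.abs(T[...,2]-.0012)<.003)&(np.hypot(T[...,0],T[...,1])<.045);q=T[m];print('collar tool',len(q),q.min(0),q.max(0))
m=(f['d']>0)&(np.abs(T[...,2]+.0068)<.003)&(np.hypot(T[...,0],T[...,1])>.055)&(np.hypot(T[...,0],T[...,1])<.085);q=T[m];print('lug tool',len(q),q.mean(0),np.degrees(np.arctan2(q.mean(0)[1],q.mean(0)[0])))
m=(f['d']>0)&(np.abs(T[...,2]-.0152)<.0035)&(np.hypot(T[...,0],T[...,1])<.07)&(np.hypot(T[...,0],T[...,1])>.036)&(T[...,1]<-.005);q=T[m]
print('rim zfit',np.polyfit(q[:,1],q[:,2],1),np.polyfit(q[:,0],q[:,2],1)); r=np.hypot(q[:,0],q[:,1])
from scipy.optimize import least_squares
h=cv2.convexHull((q[:,:2]*1000).astype(np.float32))[:,0]; h=h[h[:,1]<-20]; h=h[np.hypot(h[:,0],h[:,1])<61]
o=least_squares(lambda p:np.hypot(h[:,0]-p[0],h[:,1]-p[1])-p[2],[0,0,58],loss='soft_l1');print('rim circle tool mm',o.x,len(h))
```

```text
bench 4.9375081107444485e-05
core top [ 0.58705257 -0.04232881  0.0866878 ] 1093 0.0887717272280075 ((587.25244140625, -42.21497344970703), 21.238019943237305)
cross ((587.16357421875, -42.53616714477539), 21.862838745117188)
shoulder ((587.164306640625, -42.3128547668457), 37.99679183959961)
pin 184 [ 0.66503051 -0.03964696  0.04434392]
pin 159 [ 0.64858964 -0.09052671  0.04445682]
base ((587.2020874023438, -42.19275665283203), (110.22400665283203, 180.38919067382812), 71.9181900024414)
collar tool 4365 [-0.04394197 -0.0305669  -0.00179398] [0.0433589  0.03024198 0.00419464]
lug tool 736 [ 0.04877287 -0.04984453 -0.00619426] -45.62259839542661
rim zfit [-0.01055075  0.01461351] [0.00051908 0.01497697]
rim circle tool mm [ 0.36721217  0.76799299 58.82420906] 19
```

View pics/w5c.png

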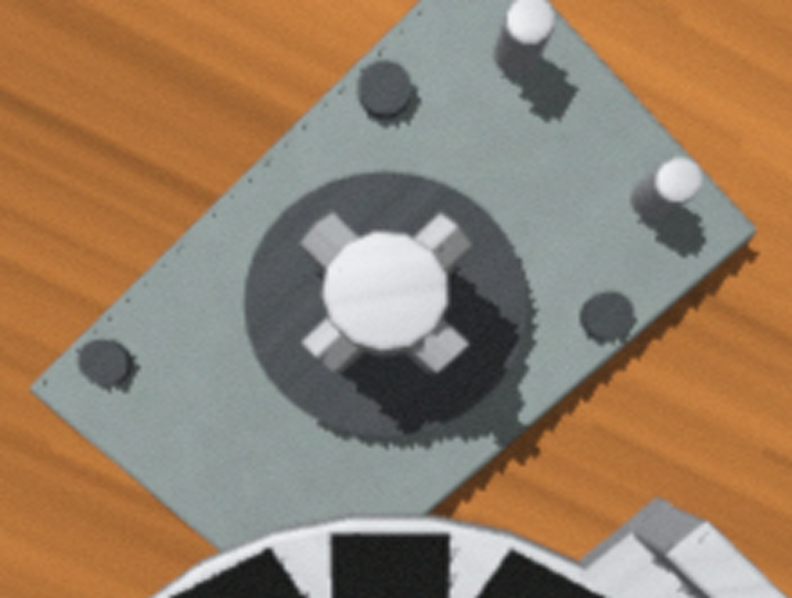

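Run:
```python
from h import *
go((.5872,-.0423,.13),-63.0)
```

```text
t 4.4 pos [ 0.4969 -0.0903  0.1799] yaw -62.46 tilt 0.32 q6 0.81 open 0.0593 F [-0.2 -0.8 -3.8]
  shift cm [ -0.11 -10.21   5.02] turn rad 0.009
```

Call:
play_rows:
  increments:
    - [[0,-3,0,0.01],[0,-6,0.5,0.01],[-0.1,-9,2,0.01],[-0.1,-10.2,4,0.01],[-0.1,-10.2,5,0.01]]

```text
t: 4.9
tool_pos: [0.5874, -0.0424, 0.128]
orientation: [2.679, -1.639, 0.006]
force: [-1.4, -0.8, -5.0]
opening: 0.0597
```

Call:
play_rows:
  increments:
    - [[0,0,0,0],[0,0,0,0]]

```text
t: 5.1
tool_pos: [0.5867, -0.0432, 0.1278]
orientation: [2.678, -1.639, 0.004]
force: [-0.4, -0.7, -3.9]
opening: 0.0594
```

Run:
```python
from h import *
go((.5872,-.0423,.113),-63.0)
c=camera_params('wrist');p,d=read_camera('wrist');cv2.imwrite('pics/w6.png',cv2.resize(p[140:330,150:410],None,fx=3,fy=3));np.savez('w6.npz',p=p,d=d,**c)
```

```text
t 5.1 pos [ 0.5867 -0.0432  0.1278] yaw -62.94 tilt 0.18 q6 0.94 open 0.0594 F [-0.4 -0.7 -3.9]
  shift cm [-0.06 -0.09  1.48] turn rad 0.001
```

View pics/w6.png

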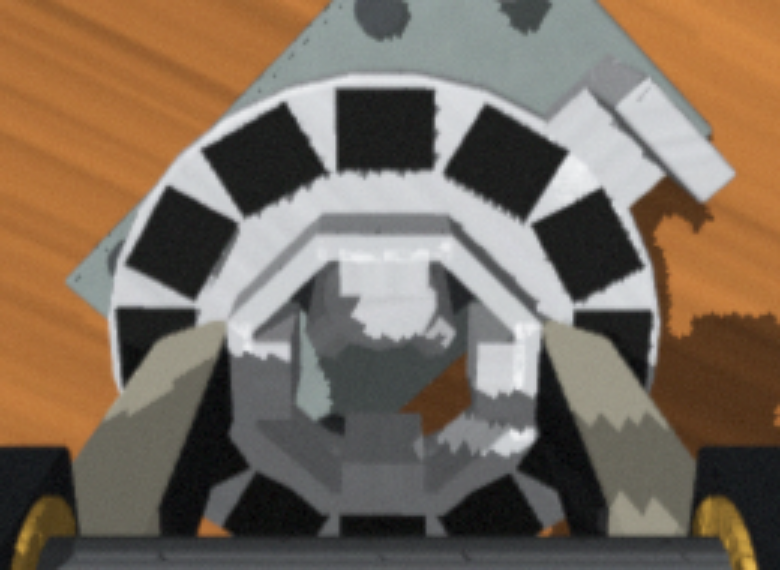

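Call:
play_rows:
  increments:
    - [[-0.06,-0.09,0.7,0],[-0.06,-0.09,1.4,0],[-0.06,-0.09,1.9,0],[-0.06,-0.09,2.4,0],[-0.06,-0.09,2.4,0]]

```text
t: 5.65
tool_pos: [0.587, -0.0422, 0.1035]
orientation: [2.678, -1.639, 0.004]
force: [-0.7, -0.9, -4.7]
opening: 0.0594
```

Run:
```python
from h import *
go((.5872,-.0423,.08),-63.0); print(read_state()['wrist_torque'])
```

```text
t 5.65 pos [ 0.587  -0.0422  0.1035] yaw -62.95 tilt 0.17 q6 0.94 open 0.0594 F [-0.7 -0.9 -4.7]
  shift cm [ 0.01 -0.01  2.35] turn rad 0.001
[0.04786512 0.02736715 0.00920494]
```

Call:
play_rows:
  increments:
    - [[0,0,0.8,0],[0,0,1.6,0],[0,0,2.4,0],[0,0,3.2,0],[0,0,4,0]]

```text
t: 6.15
tool_pos: [0.5869, -0.0423, 0.0625]
orientation: [2.678, -1.639, 0.003]
force: [0.1, -0.2, -3.5]
opening: 0.0594
```

Run:
```python
from h import *
go((.5872,-.0423,.051),-63.0)
```

```text
t 6.15 pos [ 0.5869 -0.0423  0.0625] yaw -62.95 tilt 0.15 q6 0.94 open 0.0594 F [ 0.1 -0.2 -3.5]
  shift cm [ 0.01 -0.03  1.15] turn rad 0.001
```

Call:
play_rows:
  increments:
    - [[0,0,0.4,0],[0,0,0.8,0],[0,0,1.1,0],[0,0,1.1,0],[0,0,1.15,0]]

```text
t: 6.65
tool_pos: [0.5872, -0.0424, 0.0513]
orientation: [2.678, -1.64, 0.004]
force: [0.4, -0.2, -3.4]
opening: 0.0594
```

Run:
```python
from h import *
go((.5872,-.0423,.051),-63.0)
```

```text
t 6.65 pos [ 0.5872 -0.0424  0.0513] yaw -62.95 tilt 0.17 q6 0.94 open 0.0594 F [ 0.4 -0.2 -3.4]
  shift cm [-0.01 -0.01  0.03] turn rad 0.001
```

Call:
play_rows:
  increments:
    - [[0,0,0.1,0],[0,0,0.15,0],[0,0,0.15,0]]

```text
t: 6.95
tool_pos: [0.5876, -0.0424, 0.0504]
orientation: [2.678, -1.64, 0.005]
force: [-0.7, -0.6, 0.0]
opening: 0.0593
```

Run:
```python
from h import *
go((.5872,-.0423,.051),-63.0)
```

```text
t 6.95 pos [ 0.5876 -0.0424  0.0504] yaw -62.95 tilt 0.2 q6 0.94 open 0.0593 F [-0.7 -0.6  0. ]
  shift cm [-0.03  0.03 -0.06] turn rad 0.001
```

Call:
play_rows:
  increments:
    - [[0,0,0,0],[0,0,0,0],[0,0,0,0],[0,0,0,0]]
  jaw: 7.8

```text
t: 7.35
tool_pos: [0.5878, -0.0425, 0.0506]
orientation: [2.678, -1.64, 0.006]
force: [-0.5, -0.3, 0.0]
opening: 0.0778
```

Call:
play_rows:
  increments:
    - [[0,0,-2,0],[0,0,-5,0],[0,0,-9,0],[0,0,-13,0],[0,0,-15,0]]

```text
t: 7.85
tool_pos: [0.5891, -0.0423, 0.2054]
orientation: [-2.678, 1.64, -0.014]
force: [0.4, -0.2, 0.4]
opening: 0.0782
```

Run:
```python
from h import *
go((.552,.2,.15),-65.3)
c=camera_params('wrist');p,d=read_camera('wrist');cv2.imwrite('pics/w7.png',p);np.savez('w7.npz',p=p,d=d,**c)
f=np.load('w7.npz');P=cloud(c,d);Z=P[...,2]
D=np.hypot(P[...,0]-.5872,P[...,1]+.0423)
m=(Z>.044)&(Z<.055)&(D<.04);q=P[m];print(len(q),q[:,2].mean(),cv2.minEnclosingCircle((q[:,:2]*1000).astype(np.float32)))
m=(Z>.052)&(Z<.062)&(D<.08)&(D>.06);q=P[m];print(len(q),q.mean(0))
m=(Z>.032)&(Z<.042)&(D<.062)&(D>.03);q=P[m];print(len(q),q[:,2].mean(),cv2.minEnclosingCircle((q[:,:2]*1000).astype(np.float32)),np.linalg.lstsq(np.c_[q[:,:2],np.ones(len(q))],q[:,2],rcond=None)[0])
```

```text
t 7.85 pos [ 0.5891 -0.0423  0.2054] yaw -62.96 tilt 0.52 q6 0.94 open 0.0782 F [ 0.4 -0.2  0.4]
  shift cm [-23.31  -7.68   5.42] turn rad 0.041
1079 0.0487248180838527 ((587.5908813476562, -42.8223876953125), 32.50080871582031)
194 [ 0.65402893 -0.06414586  0.05661501]
5484 0.035611891485121006 ((589.1983642578125, -43.48249053955078), 59.663394927978516) [-0.00195624 -0.00024624  0.03676202]
```

View pics/w7.png

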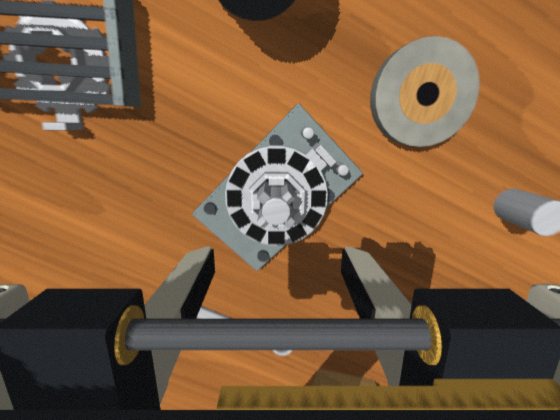

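Call:
play_rows:
  increments:
    - [[-4.5,-1.5,0.3,0.04],[-9.3,-3,0.6,0.04],[-14,-4.6,0.9,0.04],[-18.6,-6.1,1.2,0.04],[-23.3,-7.7,1.5,0.04]]
  jaw: 6

```text
t: 8.4
tool_pos: [0.5523, 0.2017, 0.1909]
orientation: [-2.644, 1.693, -0.019]
force: [0.8, 0.1, 0.1]
opening: 0.06
```

Call:
play_rows:
  increments:
    - [[0,0,0,0],[0,0,0,0]]

```text
t: 8.6
tool_pos: [0.5515, 0.2027, 0.19]
orientation: [-2.647, 1.689, -0.018]
force: [0.3, -0.5, -0.2]
opening: 0.0602
```

Run:
```python
from h import *
go((.552,.2,.15),-65.3)
c=camera_params('wrist');p,d=read_camera('wrist');cv2.imwrite('pics/w8.png',p);np.savez('w8.npz',p=p,d=d,**c)
P=cloud(c,d);Z=P[...,2]
m=(Z>.026)&(Z<.034)&(np.hypot(P[...,0]-.552,P[...,1]-.2)<.03);print(len(P[m]),P[m].mean(0),cv2.minAreaRect((P[m][:,:2]*1000).astype(np.float32)))
m=(Z>.037)&(Z<.045)&(np.hypot(P[...,0]-.61,P[...,1]-.232)<.13);print(len(P[m]),P[m].mean(0),cv2.minAreaRect((P[m][:,:2]*1000).astype(np.float32)))
```

```text
t 8.6 pos [0.5515 0.2027 0.19  ] yaw -65.09 tilt 0.66 q6 1.41 open 0.0602 F [ 0.3 -0.5 -0.2]
  shift cm [0.23 0.1  4.  ] turn rad 0.004
160 [0.55042489 0.20180026 0.02959799] ((549.8851928710938, 201.48565673828125), (8.830246925354004, 23.04056739807129), 25.481517791748047)
10777 [0.62366249 0.2399705  0.03983053] ((620.620361328125, 238.2443084716797), (110.35257720947266, 170.7551727294922), 24.028636932373047)
```

View pics/w8.png

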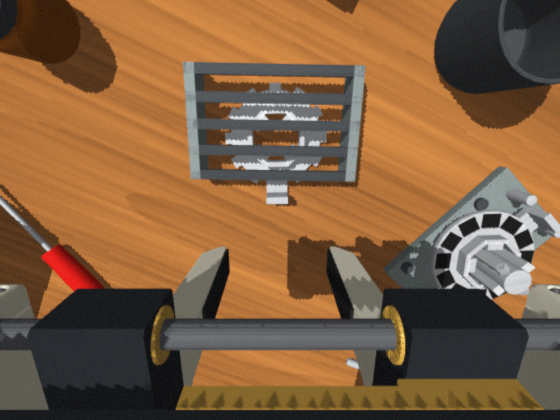

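Run:
```python
from h import *
go((.550,.2015,.045),-65.2)
```

```text
t 8.65 pos [0.552  0.2014 0.1902] yaw -65.2 tilt 0.68 q6 1.41 open 0.0599 F [ 0.4 -0.9 -0.7]
  shift cm [-0.23  0.29 14.52] turn rad 0.0
```

Call:
play_rows:
  increments:
    - [[0,0.1,4,0],[-0.1,0.2,8.5,0],[-0.2,0.3,12,0],[-0.23,0.3,14,0],[-0.23,0.3,14.5,0]]
  jaw: 5

```text
t: 9.15
tool_pos: [0.5479, 0.1988, 0.0417]
orientation: [2.642, -1.694, 0.013]
force: [-0.6, -0.2, 0.3]
opening: 0.0501
```

Run:
```python
from h import *
go((.550,.2015,.021),-65.2)
c=camera_params('wrist');p,d=read_camera('wrist');cv2.imwrite('pics/w9.png',p);
P=cloud(c,d);Z=P[...,2]
m=(Z>.026)&(Z<.034)&(np.hypot(P[...,0]-.552,P[...,1]-.2)<.02);print(len(P[m]),P[m].mean(0),cv2.minAreaRect((P[m][:,:2]*1000).astype(np.float32)))
```

```text
t 9.15 pos [0.5479 0.1988 0.0417] yaw -65.34 tilt 0.51 q6 1.41 open 0.0501 F [-0.6 -0.2  0.3]
  shift cm [-0.18 -0.3   2.07] turn rad -0.002
524 [0.55070943 0.20207509 0.02943631] ((550.2557983398438, 201.81846618652344), (8.64477252960205, 23.70535659790039), 28.06386375427246)
```

View pics/w9.png

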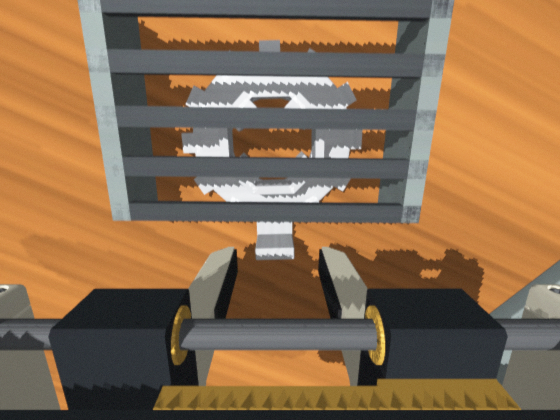

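Call:
play_rows:
  increments:
    - [[-0.18,-0.3,0.7,0],[-0.18,-0.3,1.4,0],[-0.18,-0.3,2,0],[-0.18,-0.3,2,0],[-0.18,-0.3,2,0]]

```text
t: 9.7
tool_pos: [0.5509, 0.2021, 0.023]
orientation: [2.644, -1.694, 0.015]
force: [0.8, 0.6, -0.5]
opening: 0.0501
```

Run:
```python
from h import *
go((.550,.2015,.021),-65.2)
```

```text
t 9.7 pos [0.5509 0.2021 0.023 ] yaw -65.31 tilt 0.56 q6 1.41 open 0.0501 F [ 0.8  0.6 -0.5]
  shift cm [0.01 0.11 0.2 ] turn rad -0.002
```

Call:
play_rows:
  increments:
    - [[0,0.05,0.15,0],[0,0.05,0.15,0],[0,0.05,0.15,0],[0,0.05,0.15,0],[0,0.05,0.15,0]]
  jaw: 1.5
  squeeze: 25

```text
t: 10.2
tool_pos: [0.5506, 0.202, 0.0218]
orientation: [2.644, -1.694, 0.015]
force: [-1.0, 0.2, 1.2]
opening: 0.0236
```

Run:
```python
from h import *
s=read_state();u=np.array([np.cos(np.radians(24.2)),np.sin(np.radians(24.2)),0])
go(s['tool_pos']-.125*u)
p,d=read_camera('wrist');cv2.imwrite('pics/w10.png',p[150:330,140:420])
```

```text
t 10.2 pos [0.5506 0.202  0.0218] yaw -65.31 tilt 0.57 q6 1.41 open 0.0236 F [-1.   0.2  1.2]
  shift cm [-0.11 12.5  -0.05] turn rad 0.0
```

View pics/w10.png

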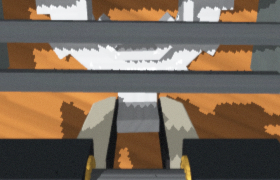

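Call:
play_rows:
  increments:
    - [[0,1,0,0],[0,2.5,0,0],[0,4,-0.02,0],[-0.05,5.5,-0.03,0],[-0.05,7,-0.03,0]]

```text
t: 10.75
tool_pos: [0.486, 0.1729, 0.0218]
orientation: [2.644, -1.695, 0.016]
force: [1.7, 0.7, -0.1]
opening: 0.0235
```

Run:
```python
from h import *
s=read_state();u=np.array([np.cos(np.radians(24.2)),np.sin(np.radians(24.2)),0])
go(np.array([.5506,.202,.0218])-.125*u)
```

```text
t 10.75 pos [0.486  0.1729 0.0218] yaw -65.32 tilt 0.57 q6 1.39 open 0.0235 F [ 1.7  0.7 -0.1]
  shift cm [-0.05  5.41 -0.03] turn rad 0.0
```

Call:
play_rows:
  increments:
    - [[0,1.5,0,0],[0,3,0,0],[0,4.4,-0.02,0],[-0.05,5.4,-0.03,0],[-0.05,5.4,-0.03,0]]

```text
t: 11.25
tool_pos: [0.4355, 0.1502, 0.0218]
orientation: [2.643, -1.695, 0.015]
force: [-1.2, -2.0, 0.5]
opening: 0.0242
```

Call:
play_rows:
  increments:
    - [[0,0,0,0],[0,0,0,0],[0,0,0,0],[0,0,0,0]]
  jaw: 5.5

```text
t: 11.65
tool_pos: [0.4356, 0.1503, 0.0217]
orientation: [2.643, -1.694, 0.015]
force: [0.6, 1.1, 0.3]
opening: 0.0509
```

Run:
```python
from h import *
go((.497,.178,.19))
p,d=read_camera('wrist');cv2.imwrite('pics/w11.png',p)
```

```text
t 11.65 pos [0.4356 0.1503 0.0217] yaw -65.32 tilt 0.56 q6 1.37 open 0.0509 F [0.6 1.1 0.3]
  shift cm [  0.2   -6.8  -16.81] turn rad 0.0
```

View pics/w11.png

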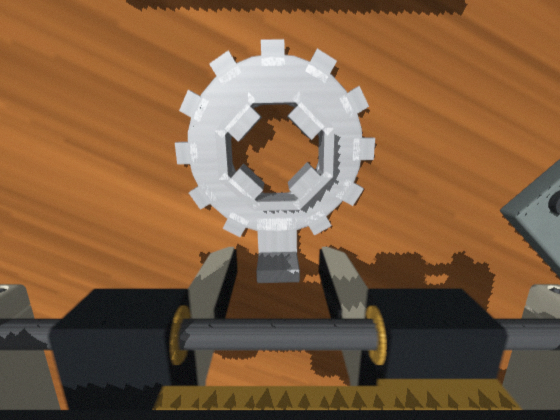

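Call:
play_rows:
  increments:
    - [[0,0,-3,0],[0,0,-6.5,0],[0.1,-1.5,-10,-0.12],[0.2,-4,-13.5,-0.26],[0.2,-6.8,-16.8,-0.4]]
  jaw: 8

```text
t: 12.2
tool_pos: [0.4977, 0.1782, 0.1917]
orientation: [2.929, -1.127, 0.015]
force: [1.0, -0.2, -0.3]
opening: 0.0799
```

Run:
```python
from h import *
go((.497,.178,.17),-20.3)
```

```text
t 12.2 pos [0.4977 0.1782 0.1917] yaw -42.08 tilt 0.58 q6 0.99 open 0.0799 F [ 1.  -0.2 -0.3]
  shift cm [-0.06  0.06  2.17] turn rad -0.38
```

Call:
play_rows:
  increments:
    - [[0,0,0.6,-0.12],[0,0,1.2,-0.24],[0,0,2,-0.36],[0,0,2.2,-0.38],[0,0,2.2,-0.38]]

```text
t: 12.7
tool_pos: [0.4975, 0.178, 0.1691]
orientation: [3.086, -0.557, 0.012]
force: [-0.5, -0.5, -0.1]
opening: 0.0797
```

Run:
```python
from meas import *
c=camera_params('wrist');p,d=read_camera('wrist');cv2.imwrite('pics/w12.png',p);np.savez('w12.npz',p=p,d=d,**c)
meas('w12.npz',.496,.178,.006,.066,.056)
s=read_state();go((.497,.178,.06),-20.3);M=rot(s['orientation']);print(M[:,2])
```

```text
bench 0.0 rim c 492.0 177.6 r 58.5 collar c 494.5 178.5 32.5 ztop 0.0217 lug [0.4355 0.1504] 176
yaw(rim c) -154.31 yaw(collar c) -154.54 dist 0.0653
t 12.75 pos [0.4977 0.1781 0.1696] yaw -20.48 tilt 0.57 q6 0.61 open 0.0804 F [ 0.3 -0.4  0.2]
  shift cm [-1.700e-01 -1.000e-02  1.096e+01] turn rad -0.003
[ 0.00743025 -0.00656462 -0.99995085]
```

View pics/w12.png

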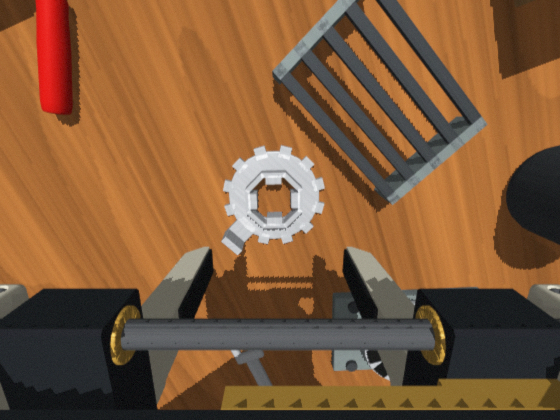

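Run:
```python
from h import *
go((.495,.1783,.05),-20.2)
```

```text
t 12.75 pos [0.4977 0.1781 0.1696] yaw -20.48 tilt 0.57 q6 0.61 open 0.0804 F [ 0.3 -0.4  0.2]
  shift cm [-0.38  0.03 11.96] turn rad -0.005
```

Call:
play_rows:
  increments:
    - [[-0.1,0,3.5,0],[-0.2,0,7,0],[-0.3,0,10,0],[-0.38,0,12,0],[-0.38,0,12,0]]

```text
t: 13.25
tool_pos: [0.4925, 0.1779, 0.0466]
orientation: [3.083, -0.561, 0.005]
force: [-1.1, 0.1, 0.5]
opening: 0.0799
```

Run:
```python
from h import *
go((.495,.1783,.0215),-20.2)
```

```text
t 13.25 pos [0.4925 0.1779 0.0466] yaw -20.61 tilt 0.47 q6 0.62 open 0.0799 F [-1.1  0.1  0.5]
  shift cm [ 0.21 -0.14  2.51] turn rad -0.007
```

Call:
play_rows:
  increments:
    - [[0.2,-0.14,1,-0.005],[0.2,-0.14,1.8,-0.005],[0.2,-0.14,2.4,-0.005],[0.2,-0.14,2.4,-0.005],[0.2,-0.14,2.4,-0.005]]

```text
t: 13.75
tool_pos: [0.4952, 0.1784, 0.0229]
orientation: [3.085, -0.553, 0.006]
force: [0.7, -0.3, 1.4]
opening: 0.0801
```

Run:
```python
from h import *
go((.495,.1783,.0215),-20.2)
p,d=read_camera('wrist');cv2.imwrite('pics/w13.png',p)
```

```text
t 13.75 pos [0.4952 0.1784 0.0229] yaw -20.33 tilt 0.47 q6 0.61 open 0.0801 F [ 0.7 -0.3  1.4]
  shift cm [-0.01  0.02  0.14] turn rad -0.002
```

View pics/w13.png

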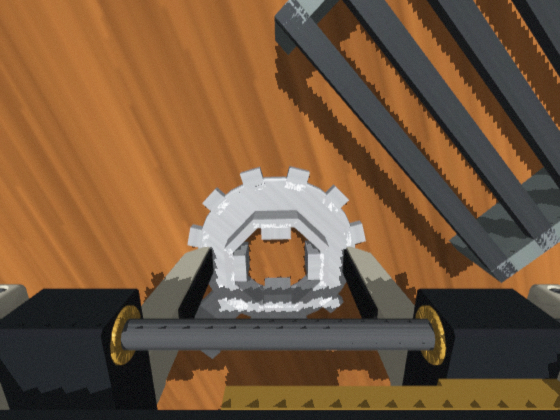

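Fingers straddle the separator's collar centrally. Closing.

Call:
play_rows:
  increments:
    - [[0,0,0.1,0],[0,0,0.1,0],[0,0,0.1,0],[0,0,0.1,0],[0,0,0.1,0]]
  jaw: 5
  squeeze: 50

```text
t: 14.3
tool_pos: [0.4954, 0.1785, 0.0223]
orientation: [3.085, -0.553, 0.006]
force: [-0.4, 0.0, 3.6]
opening: 0.0592
```

Run:
```python
from h import *
go((.497,-.09,.18),-63)
```

```text
t 14.3 pos [0.4954 0.1785 0.0223] yaw -20.33 tilt 0.47 q6 0.61 open 0.0592 F [-0.4  0.   3.6]
  shift cm [  9.56  25.22 -15.56] turn rad 0.745
```

Call:
play_rows:
  increments:
    - [[0,0,-1,0],[0,0,-3,0],[0,0,-6,0],[0,0,-10,0],[0,0,-14,0]]

```text
t: 14.8
tool_pos: [0.494, 0.1793, 0.1633]
orientation: [3.084, -0.553, 0.004]
force: [0.6, 0.3, -3.6]
opening: 0.0591
```

Run:
```python
from h import *
go((.497,-.09,.185),-63)
c=camera_params('wrist');p,d=read_camera('wrist');cv2.imwrite('pics/w14.png',cv2.resize(p[140:330,150:410],None,fx=2,fy=2))
```

```text
t 14.8 pos [0.494  0.1793 0.1633] yaw -20.33 tilt 0.48 q6 0.61 open 0.0591 F [ 0.6  0.3 -3.6]
  shift cm [ 9.64 25.17 -1.95] turn rad 0.745
```

View pics/w14.png

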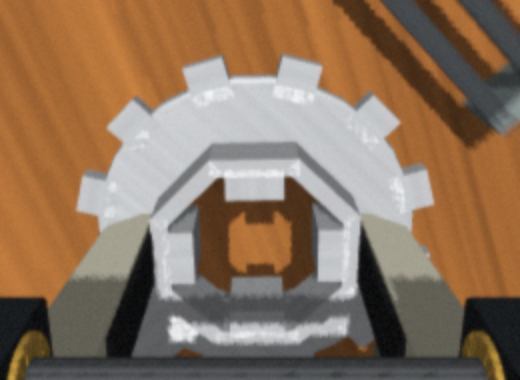

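Run:
```python
from h import *
go((.5874,-.0423,.17),-63)
```

```text
t 14.85 pos [0.498  0.1805 0.1718] yaw -20.32 tilt 0.73 q6 0.61 open 0.0592 F [5.2 1.7 2.7]
  shift cm [16.11 17.79  0.41] turn rad 0.745
```

Call:
play_rows:
  increments:
    - [[1.6,1.8,0,0.1],[4,4.5,0,0.2],[6.4,7.1,0.1,0.3],[8.8,9.8,0.2,0.4],[11.2,12.4,0.3,0.5]]

```text
t: 15.35
tool_pos: [0.56, 0.0239, 0.1703]
orientation: [2.856, -1.308, 0.02]
force: [0.8, 0.8, -4.0]
opening: 0.0595
```

Run:
```python
from h import *
go((.5874,-.0423,.16),-63)
```

```text
t 15.35 pos [0.56   0.0239 0.1703] yaw -49.21 tilt 0.72 q6 0.81 open 0.0595 F [ 0.8  0.8 -4. ]
  shift cm [6.79 2.26 1.1 ] turn rad 0.241
```

Call:
play_rows:
  increments:
    - [[1.7,0.6,0.2,0.08],[3.4,1.2,0.4,0.16],[5.1,1.8,0.8,0.24],[6.8,2.26,1.1,0.24],[6.8,2.26,1.1,0.24]]

```text
t: 15.85
tool_pos: [0.5876, -0.0444, 0.1593]
orientation: [-2.68, 1.64, -0.019]
force: [-0.6, -0.1, -3.6]
opening: 0.0598
```

Call:
play_rows:
  increments:
    - [[0,0,0,0],[0,0,0,0],[0,0,0,0]]

```text
t: 16.15
tool_pos: [0.5875, -0.0438, 0.1594]
orientation: [-2.681, 1.638, -0.019]
force: [-0.0, 0.4, -2.7]
opening: 0.0596
```

Run:
```python
from h import *
go((.5874,-.0423,.125),-63)
c=camera_params('wrist');p,d=read_camera('wrist');cv2.imwrite('pics/w15.png',p);np.savez('w15.npz',p=p,d=d,**c)
```

```text
t 16.15 pos [ 0.5875 -0.0438  0.1594] yaw -62.84 tilt 0.69 q6 0.94 open 0.0596 F [-0.   0.4 -2.7]
  shift cm [-0.17 -0.03  3.44] turn rad 0.003
```

View pics/w15.png

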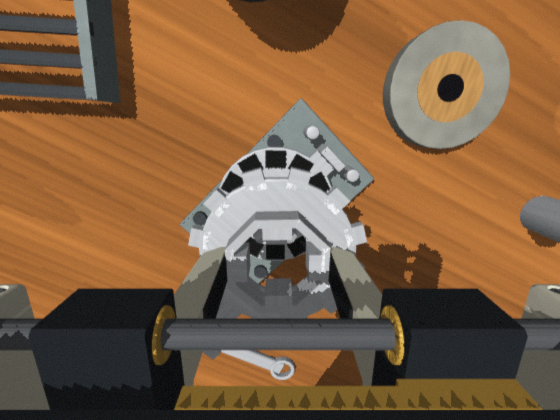

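Run:
```python
from h import *
f=np.load('w15.npz');c={k:f[k] for k in('K','eye','orientation')};P=cloud(c,f['d']);s=read_state();M=rot(s['orientation']);T=(P-s['tool_pos'])@M
r=np.hypot(T[...,0],T[...,1])
m=(f['d']>0)&(np.abs(T[...,2]-.0003)<.003)&(r<.045)&(np.abs(T[...,0])<.02);q=T[m];print('collar y',len(q),q.min(0),q.max(0))
m=(f['d']>0)&(np.abs(T[...,2]-.0163)<.003)&(r>.03)&(r<.065)&(T[...,1]<-.01);q=T[m];print(len(q),'plane',np.linalg.lstsq(np.c_[q[:,:2],np.ones(len(q))],q[:,2],rcond=None)[0])
print('world z',np.linalg.lstsq(np.c_[P[m][:,:2],np.ones(len(q))],P[m][:,2],rcond=None)[0])
# hub visible through: cross in cloud
m=(np.hypot(P[...,0]-.587,P[...,1]+.043)<.03)&(P[...,2]>.06)&(P[...,2]<.092);print('hub',m.sum(),P[m].mean(0) if m.sum() else '')
```

```text
collar y 2357 [-0.01996339 -0.03002115 -0.00164674] [0.01998847 0.03113439 0.00329362]
6661 plane [0.00470072 0.0034108  0.01653234]
world z [ 0.01142283 -0.00024182  0.13622378]
hub 194 [ 0.57626838 -0.04618148  0.08116228]
```

Call:
play_rows:
  increments:
    - [[-0.1,-0.03,1,0.003],[-0.17,-0.03,2.2,0.003],[-0.17,-0.03,3.2,0.003],[-0.18,-0.03,3.9,0.003],[-0.18,-0.03,3.9,0.003]]

```text
t: 16.7
tool_pos: [0.5861, -0.0421, 0.1182]
orientation: [2.678, -1.641, 0.014]
force: [0.0, -0.5, -3.8]
opening: 0.0595
```

Call:
play_rows:
  increments:
    - [[0,0,0,0],[0,0,0,0]]

```text
t: 16.9
tool_pos: [0.5862, -0.0421, 0.1184]
orientation: [2.677, -1.642, 0.014]
force: [-0.4, -0.3, -3.7]
opening: 0.0594
```

Run:
```python
from h import *
go((.5872,-.0423,.1),-63)
c=camera_params('wrist');p,d=read_camera('wrist');cv2.imwrite('pics/w16.png',cv2.resize(p[140:330,150:410],None,fx=3,fy=3))
```

```text
t 16.9 pos [ 0.5862 -0.0421  0.1184] yaw -63.03 tilt 0.52 q6 0.94 open 0.0594 F [-0.4 -0.3 -3.7]
  shift cm [ 0.04 -0.08  1.84] turn rad -0.0
```

View pics/w16.png

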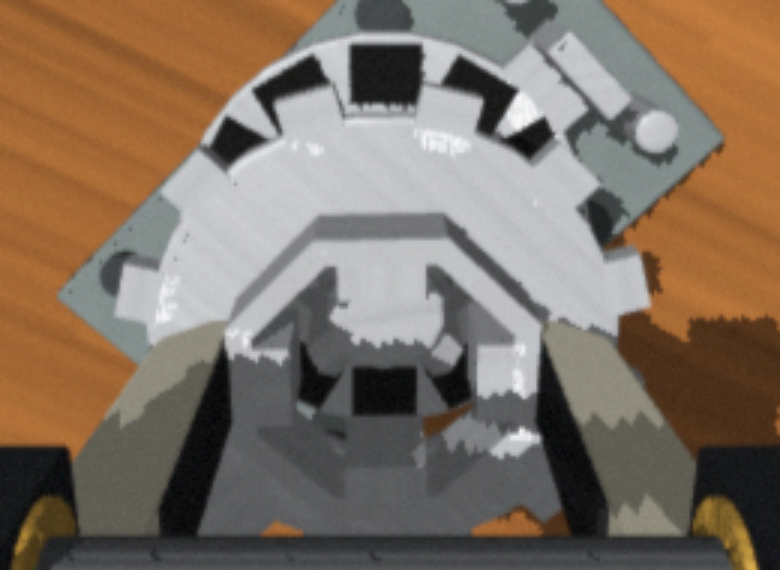

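Hub sits in the bore as it did for the disc. I'll lower on.

Call:
play_rows:
  increments:
    - [[0.04,-0.08,0.4,0],[0.04,-0.08,0.9,0],[0.04,-0.08,1.4,0],[0.04,-0.08,1.9,0],[0.04,-0.08,1.9,0]]

```text
t: 17.45
tool_pos: [0.5865, -0.0421, 0.0982]
orientation: [2.677, -1.641, 0.012]
force: [-0.3, 0.2, -4.2]
opening: 0.0592
```

Run:
```python
from h import *
go((.5873,-.0423,.083),-63)
```

```text
t 17.45 pos [ 0.5865 -0.0421  0.0982] yaw -63.02 tilt 0.44 q6 0.95 open 0.0592 F [-0.3  0.2 -4.2]
  shift cm [ 0.04 -0.06  1.52] turn rad -0.0
```

Call:
play_rows:
  increments:
    - [[0.02,-0.05,0.5,0],[0.02,-0.06,1,0],[0.02,-0.06,1.5,0],[0.02,-0.06,2,0],[0.02,-0.06,2.2,0]]

```text
t: 17.95
tool_pos: [0.5868, -0.0421, 0.0753]
orientation: [2.677, -1.641, 0.01]
force: [0.5, 0.5, -2.9]
opening: 0.0594
```

Run:
```python
from h import *
go((.5873,-.0423,.0713),-63)
```

```text
t 17.95 pos [ 0.5868 -0.0421  0.0753] yaw -63.02 tilt 0.39 q6 0.95 open 0.0594 F [ 0.5  0.5 -2.9]
  shift cm [ 0.04 -0.03  0.4 ] turn rad -0.0
```

Call:
play_rows:
  increments:
    - [[0,-0.03,0.15,0],[0,-0.03,0.3,0],[0,-0.03,0.4,0],[0,-0.03,0.45,0],[0,-0.03,0.45,0]]

```text
t: 18.45
tool_pos: [0.5873, -0.0419, 0.0714]
orientation: [2.677, -1.641, 0.011]
force: [-2.4, 1.7, 2.1]
opening: 0.0595
```

Run:
```python
from h import *
go((.5873,-.0423,.0713),-63)
```

```text
t 18.45 pos [ 0.5873 -0.0419  0.0714] yaw -63.02 tilt 0.4 q6 0.95 open 0.0595 F [-2.4  1.7  2.1]
  shift cm [0.04 0.02 0.01] turn rad -0.0
```

Seated (force changed sign at the expected height). Letting go and rising.

Call:
play_rows:
  increments:
    - [[0,0,0,0],[0,0,0,0],[0,0,0,0],[0,0,0,0]]
  jaw: 7.8

```text
t: 18.85
tool_pos: [0.5875, -0.042, 0.0715]
orientation: [2.677, -1.641, 0.011]
force: [0.4, -0.1, -0.3]
opening: 0.0776
```

Call:
play_rows:
  increments:
    - [[0,0,-2,0],[0,0,-5,0],[0,0,-9,0],[0,0,-13,0],[0,0,-13,0]]

```text
t: 19.35
tool_pos: [0.5905, -0.0419, 0.2093]
orientation: [-2.676, 1.64, -0.028]
force: [0.4, 0.1, 1.1]
opening: 0.0781
```

Call:
play_rows:
  increments:
    - [[0,0,0,0],[0,0,0,0],[0,0,0,0]]

```text
t: 19.65
tool_pos: [0.5898, -0.0418, 0.2078]
orientation: [-2.677, 1.641, -0.025]
force: [0.9, -0.2, -0.1]
opening: 0.0779
```

Run:
```python
from h import *
go((.552,.2,.15))
c=camera_params('wrist');p,d=read_camera('wrist');cv2.imwrite('pics/w17.png',p)
P=cloud(c,d);Z=P[...,2]
D=np.hypot(P[...,0]-.5872,P[...,1]+.0423)
for n,lo,hi,r0,r1 in(('sep collar',.066,.076,0.022,.04),('sep lug',.075,.084,.058,.08),('disc lug',.052,.062,.062,.08),('sep plate',.05,.06,.033,.06)):
    m=(Z>lo)&(Z<hi)&(D<r1)&(D>r0);q=P[m];print(n,len(q),q.mean(0).round(4),[np.round(a,1) for a in cv2.minEnclosingCircle((q[:,:2]*1000).astype(np.float32))],np.linalg.lstsq(np.c_[q[:,:2],np.ones(len(q))],q[:,2],rcond=None)[0][:2].round(3))
p,d=read_camera('top');cv2.imwrite('pics/top1.png',p)
```

```text
t 19.65 pos [ 0.5898 -0.0418  0.2078] yaw -63.02 tilt 0.92 q6 0.95 open 0.0779 F [ 0.9 -0.2 -0.1]
  shift cm [-23.33  -7.54   5.56] turn rad 0.0
sep collar 1158 [ 0.588  -0.0415  0.0706] [array([587. , -42.2]), np.float64(32.4)] [-0.001 -0.001]
sep lug 189 [ 0.5247 -0.0227  0.0784] [array([523.7, -22.8]), np.float64(12.2)] [-0.133  0.036]
disc lug 260 [ 0.6197 -0.0524  0.0569] [array([589.4, -43.2]), np.float64(72.6)] [-0.007 -0.013]
sep plate 4371 [ 0.5892 -0.0394  0.0548] [array([585.3, -41.3]), np.float64(57.8)] [-0.001  0.   ]
```

View pics/w17.png

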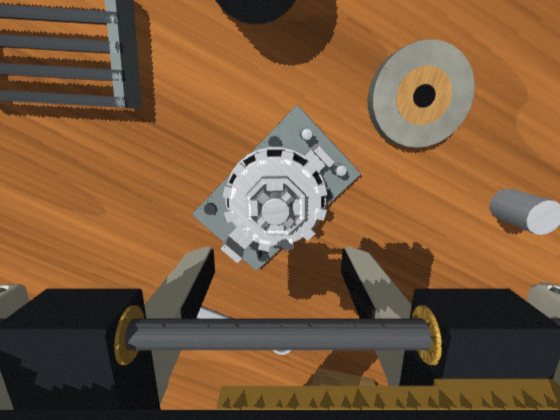

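The separator sits level and centred, with its collar top at 0.0706 m (0.071 expected). Its tab at (233,247) points away from the fork, and the disc's tab at (325,152) lies between the pins.

Run:
```python
from plant import *
print(close_job())
```

```text
the job is handed in; nothing more can be done
None
```

The brake pack is rebuilt on the hub, and I handed the job in at about 20 s of the 66 s allowed. The hand-in reports no verdict.

- **Disc:** I took it by the collar, turned it and lowered it in the grip onto the shoulder. The wrist force went from about -3.5 N to 0 when it seated. The last clear check, before the separator went on, showed it level with its collar top at 48.7 mm (49 expected). Its tab lies between the fork pins.
- **Separator:** I drew it about 126 mm out of the rack by its tab, laid it flat on the bench and let go. Then I took it again by the collar and lowered it in the grip onto the disc.
- **Final check of the separator:** it is level and within about 0.5 mm of the hub axis. Its collar top is at 70.6 mm (71 expected), and its tab points away from the fork.
- **Robot:** the gripper is open, well above the pack, and touches nothing.

**Checks that disagreed or were not made:**
- The top camera placed the hub 1 to 5 mm away from where the wrist camera did. I used the wrist camera, and both plates went on without resistance.
- The tool tilt read 0.2 to 0.9 degrees during the run.
- In the final picture I could only confirm the disc by its tab between the pins, because the separator covers most of it and the last tab measurement was mixed up with other parts.
- I took a last top picture but did not compare the other items' positions with the start. The arm never came near them and the force readings showed no contact.

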